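# Clamp a test cell with the outer ring of a coarse-fine knob

## Robot

A 6-joint arm with a two-finger parallel gripper is mounted at the origin on the work surface. World frame = base frame: x ahead of the robot, y to its left, z up, the work surface at z = 0. Lengths are in m, angles in rad, forces in N, time in s.
With the tool pointing down it reaches from about 0.375 to 0.9 m from the base axis. Payload 3.1 kg.
Tool frame: the origin (TCP) lies between the finger pads; the fingertips stand 11 mm ahead of it and the grasp point (between the pads) lies 8 mm behind it; z points along the fingers, y is the direction in which the jaws open and shut (so a half turn about z gives the same grasp; the last joint's range is limited). The gripper opens to 85 mm and grips with 20 to 120 N. Pads are 22 mm wide; open, the fingers measure 114 mm over their backs; the gripper's body (76 mm by 85 mm) begins 54 mm behind the grasp point. The pads swing forward as they close: fully open they stand 13 mm farther back than shut.
Start: joints at [1.099, 0.527, 1.433, -0, 1.181, -0.178], TCP at [0.181, 0.598, 0.208] pointing down, gripper open.
Joint ranges: [-3.08, 3.08], [-0.75, 2.2], [0.22, 2.44], [-1.43, 4.57], [0, 2.65], [-2.85, 2.85]. Speed limits (rad/s): [2.79, 2.79, 3.14, 3.14, 3.14, 3.14].

## Interface

Orientations are given as a unit quaternion [x, y, z, w].
In Python, from station import manip gives the robot as it stands.
- The arm moves only by the tool move_arm, never from a script. Its argument "deltas" is a list of rows, each a list of 5 numbers: the shift along the tool's x, y, z in units of 40 cm (1.0 is 40 cm), then the turn about the tool's z in units of 0.5 rad (1.0 is 0.5 rad), then the opening in per cent of the stroke, from 0 (shut) to 100 (fully open). In form: [[x, y, z, twist, grip], ...]. A call has exactly 8 rows; each row is the pose to reach, as a shift and turn from the pose commanded when the call began, along the tool's axes at that moment; what a row does not reach only later rows make up. A row lasts 1/12 s, in which the tool goes at most 41.7 mm and 7.16 degrees, less where a joint would pass 70% of its speed; a pose out of reach is approached as far as the arm can. A call with a number of a shift or a turn outside -1 to 1 is refused whole. A call with a gripper value outside its range is refused whole. The fingers move at their own pace and stop on an object; "force" is the grip in N (left out, the last holds). Time passes only in rows, so rows that repeat a pose let the fingers close, or fill a call up. It gives the time, the measured TCP pose, the force and the opening at its end, in the units of the state.
- manip.sense(): the state, without advancing time (a new reading comes with each control period).
- manip.snapshot(name): name is "scene" or "top" or "wrist"; returns (picture, depth): 400x640x3 uint8, red, green, blue; 400x640 float32, m along the optical axis (not along the pixel's ray), 0 where there is no reading.
- manip.get_calibration(name): a dict with "vfov" (degrees; the focal length in pixels is half the picture's height over the tangent of half this angle, whatever the lens; pixels are square), "cx", "cy" (the principal point, pixels), "pose" (4x4, takes a point from camera to world coordinates). Camera axes: x right, y down, z forward; pixel columns grow to the right and rows downward; lengths in m; the calibration is good to about 2 mm. A picture is of the moment at which its call begins: read the wrist's pose just before it. get_calibration takes no time and is no camera call; for the wrist camera it gives the pose at the moment of the call.
- manip.sign_off(): hands the job in, once; it reports no verdict.
The state is a dict: "t": time; "q": joint angles; "qd": joint speeds; "tau": joint torques, N m; "tcp_pos": TCP position; "tool_rot": TCP orientation; "force": force on the tool from outside, world axes, zero at the start; "ft_torque": the same for the moment, N m; "finger_gap": opening from 0.0 (shut) to 1.0 (fully open).
Only numpy, scipy, OpenCV 4.12 (cv2) and the standard library are available. Lean on these libraries where they do the work, as an engineer would, in place of code of your own. Each camera call takes 0.05 s, during which the arm holds its last target.

## Task

Push the cell cassette (the sled with the orange handle) along its channel until it is fully home against the back stop of the clamping stand. Then turn only the black outer ring of the concentric knob clockwise until the foot bears on the cell and clamps it with about 15 N (anything from 10 to 20 N will do; much more breaks the cell), leaving the blue inner trim knob where it is set. Let go, and leave the jar, the beaker and the spare plate where they are.

Things in the scene. Friction and masses are not known exactly. Their poses are not given: they have to be found in the camera images.
- stand: Clamping stand bolted to the bench: base 225 x 130 x 12 mm, and a grey bridge on two columns (84 mm along x, 136 mm along y, top at 118 mm) that carries the concentric knob. Origin: on the bench, on the vertical knob axis. +x runs along the channel to the back stop, away from the robot; z up. Channel: floor 12 mm above the bench, low rails 59 mm apart, open towards -x.
- foot_axis (a point): Point on the knob and foot axis, 44 mm above the bench: cell_top lies here when the cassette is home. The foot starts 2 to 12 mm above it (not measured, differs each time). The foot is spring-loaded: at first touch it bears with 8 N, then 3 N more per mm (36 N per rad of ring), so about 0.2 rad past first touch gives 15 N. Over 25 N breaks the cell.
- knob_axis (a point): Point on the knob axis, half-way up the outer ring (133 mm above the bench), where the ring is gripped from above, fingers outside the inner knob. The ring drags with about 0.3 N m all the way; each N of the foot on the cell adds 0.012 N m, so first touch is felt as a step of about 0.1 N m.
- outer_ring: Black outer ring of the knob: 56 mm diameter, 22 mm high, 122 to 144 mm above the bench (4 mm clear over the bridge). Origin on the axis at its underside; x axis points to its white mark. Turned clockwise seen from above it lowers by a screw the spindle and brass foot that it carries, 12 mm per rad. It starts at its upper stop, turns 2.2 rad clockwise and stays where it is left.
- inner_mark (a point): Tip of the white mark on the blue inner trim knob (24 mm diameter, 22 mm high, from 144 to 166 mm above the bench, on the same axis, on top of the outer ring). The point lies on its top, 11 mm from the axis. The knob turns very easily and must not be turned.
- cassette: Cell cassette, loose in the channel, about 0.45 kg: aluminium sled 155 x 56 x 8 mm, black and brass cell stack 50 x 50 x 24 mm at its far end, orange handle post near its near end. Origin: underside, below the stack's centre; x along the sled to the stack (sled runs from 125 mm behind to 30 mm ahead of the origin). Starts 25 to 45 mm short of home.
- cell_top (a point): Centre of the top of the cell stack, 32 mm above the underside of the cassette.
- handle (a point): Centre of the orange handle post (18 mm along x, 24 mm along y, 48 mm high, standing on the 8 mm sled), 112 mm behind the stack's centre and 44 mm above the bench.
- jar: Amber glass jar with white cap, 44 mm diameter, 65 mm high; origin at the underside. Bystander.
- beaker: Clear plastic beaker, 52 mm diameter, 60 mm high; origin at the underside. Bystander.
- spare_plate: Spare brass plate 60 x 60 x 10 mm lying on the bench; origin at the underside. Bystander.
Not all that is in view belongs to the job. Of the things that look like the cassette, the middle-sized one is meant.

How it is judged:
By the outcome, as a careful person would: the job done as asked, in the order asked, and still so for the second after the job is handed in, with the robot touching nothing.
It also fails if it takes over 69 s, if anything falls off the work surface, if the arm or the gripper's body presses on something with over 40 N, if the wrist force passes 120 N, or if a joint passes its speed limit or range.

## Working session

There is one attempt and no reset: what is moved stays moved. The work goes in short steps, Python scripts to look and compute and a tool call to move; the robot and the scene stay as the last step left them, time stands still between calls to the robot, and variables do not carry over. Pictures are saved under pics/ and viewed, and the job is handed in when it is done.

Besides the shell and the picture viewer there is one more tool, called after ">>>" by a JSON object that holds its "op" and its "data", one argument or row to a line. move_arm: Moves the arm, as the interface text tells. Its arguments: {"type":"object","properties":{"deltas":{"type":"array","items":{"type":"array","items":{"type":"number"}}},"force":{"type":"number"}},"required":["deltas"]}

```bash
ls; mkdir -p pics; python3 - <<'E'
from station import manip
import cv2,numpy as np
print(manip.sense())
for n in("scene","top","wrist"):
    c=manip.get_calibration(n);print(n,c)
    p,d=manip.snapshot(n)
    cv2.imwrite(f"pics/{n}0.png",p[:,:,::-1]);np.save(f"pics/{n}0.npy",d)
    print(d.min(),d.max())
E
```

```text
pics
{'t': 0.0, 'q': array([ 1.09848092e+00,  5.28448978e-01,  1.43394836e+00, -3.25246374e-05,
        1.18140375e+00, -1.78502440e-01]), 'qd': array([ 0.00164583, -0.00014285, -0.00081325, -0.00055643,  0.00062261,
       -0.00133677]), 'tau': array([ 7.96012646e-04, -4.42349553e+01, -1.78026402e+01, -1.98533221e-04,
        8.37111671e-03,  1.59377987e-05]), 'tcp_pos': array([0.18061756, 0.5975025 , 0.2065296 ]), 'tool_rot': array([ 1.46372430e-01,  9.89228938e-01, -1.05107217e-03, -3.38764081e-04]), 'force': array([-0.71203817,  0.13213689,  0.25783485]), 'ft_torque': array([-0.00285017, -0.03406491,  0.01969645]), 'finger_gap': 1.0005929761379897}
scene {'vfov': 52.795672395679766, 'cx': 315.73683570624013, 'cy': 196.37123409219384, 'pose': array([[-0.2250231 ,  0.57501504, -0.78658903,  1.24122559],
       [ 0.97422709,  0.14578006, -0.17213293,  0.21705382],
       [ 0.01568997, -0.80505023, -0.59299912,  0.58437926],
       [ 0.        ,  0.        ,  0.        ,  1.        ]])}
0.0 3.4157712
top {'vfov': 54.78247312107974, 'cx': 322.7567206313983, 'cy': 199.83741400450035, 'pose': array([[ 0.02073504, -0.99762122,  0.06574168,  0.54386622],
       [-0.99967165, -0.02167796, -0.01366201,  0.06499278],
       [ 0.01505466, -0.06543681, -0.99774314,  1.03240398],
       [ 0.        ,  0.        ,  0.        ,  1.        ]])}
0.0 1.88951
wrist {'vfov': 66.4165986043414, 'cx': 322.4327941002589, 'cy': 197.68432010362847, 'pose': array([[ 0.2898614 ,  0.91193033,  0.29045385,  0.10693669],
       [ 0.95706328, -0.27517348, -0.09115614,  0.62001755],
       [-0.00320285,  0.30440536, -0.9525372 ,  0.37291247],
       [ 0.        ,  0.        ,  0.        ,  1.        ]])}
0.0 1.4948884
```

View pics/scene0.png

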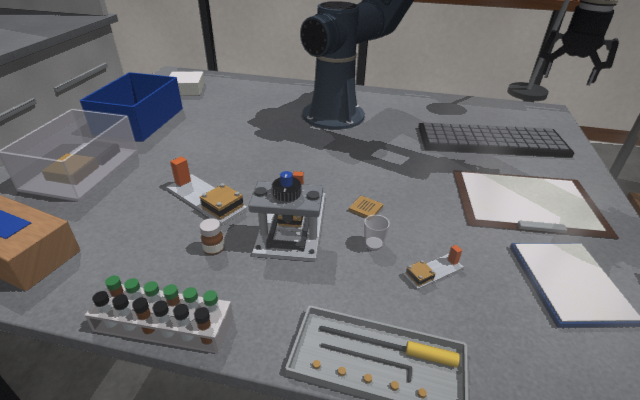

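View pics/top0.png

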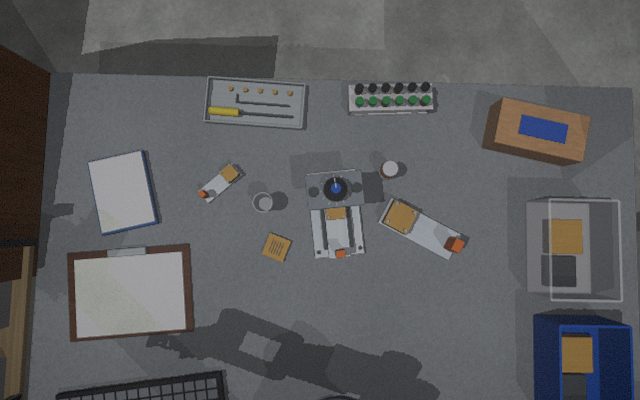

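View pics/wrist0.png

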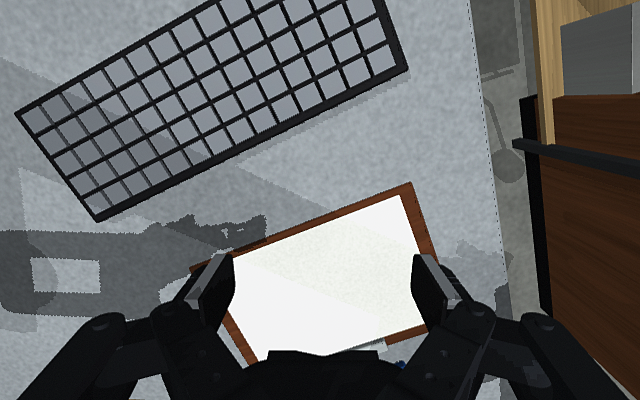

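The scene shows the stand with the knob at top-view pixel (336,187). The middle-sized cassette is in its channel, with its handle at (340,254). The larger and smaller look-alikes are at about (420,230) and (220,183). Next I'll measure the stand and handle.

```bash
cat > h.py <<'E'
import numpy as np,cv2
from station import manip
def cloud(d,c):
    h,w=d.shape;f=h/2/np.tan(np.radians(c['vfov'])/2)
    u,v=np.meshgrid(np.arange(w),np.arange(h))
    P=np.stack([(u-c['cx'])/f*d,(v-c['cy'])/f*d,d],-1)
    return P@c['pose'][:3,:3].T+c['pose'][:3,3]
def proj(p,c,h=400):
    f=h/2/np.tan(np.radians(c['vfov'])/2)
    q=(np.asarray(p)-c['pose'][:3,3])@c['pose'][:3,:3]
    return q[...,0]/q[...,2]*f+c['cx'],q[...,1]/q[...,2]*f+c['cy']
E
python3 - <<'E'
from h import *
c=manip.get_calibration('top');d=np.load('pics/top0.npy');W=cloud(d,c)
p=cv2.imread('pics/top0.png')
cv2.imwrite('pics/topz.png',cv2.resize(p[140:280,260:480],None,fx=3.6,fy=3.6,interpolation=cv2.INTER_CUBIC))
for v in range(160,262,3):
    print(v,[ '%d'%(1000*W[v,u,2]) for u in range(300,372,3)])
roi=np.zeros(d.shape,bool);roi[160:265,300:370]=1
hsv=cv2.cvtColor(p,cv2.COLOR_BGR2HSV)
org=roi&(hsv[...,0]<12)&(hsv[...,1]>170)&(hsv[...,2]>100)
Q=W[org];print('handle',org.sum(),Q.min(0),Q.max(0)); T=Q[Q[:,2]>.05];print(len(T),T.mean(0),T.min(0),T.max(0))
for lo,hi in((.11,.122),(.138,.15),(.158,.175)):
    m=roi&(W[...,2]>lo)&(W[...,2]<hi);Q=W[m]
    print(lo,m.sum(),Q.mean(0),cv2.minAreaRect((Q[:,:2]*1000).astype(np.float32)),cv2.minEnclosingCircle((Q[:,:2]*1000).astype(np.float32)))
E
```

```text
160 ['-1', '-1', '-1', '-3', '-4', '0', '-3', '-1', '1', '0', '-2', '0', '-3', '2', '0', '-3', '-2', '0', '2', '0', '0', '0', '-2', '-1']
163 ['-2', '1', '0', '0', '-3', '0', '-2', '-1', '-3', '0', '0', '-1', '-2', '-1', '0', '0', '1', '1', '0', '-2', '1', '1', '0', '0']
166 ['2', '0', '-2', '0', '0', '0', '0', '0', '-1', '-2', '2', '0', '1', '0', '0', '2', '-1', '0', '1', '-1', '0', '-1', '0', '-5']
169 ['-1', '-4', '0', '-1', '-3', '0', '-2', '2', '0', '0', '0', '-1', '-2', '-2', '-2', '-2', '10', '14', '10', '0', '-3', '0', '-3', '0']
172 ['2', '1032', '0', '-1', '-3', '0', '9', '12', '13', '10', '12', '115', '116', '119', '115', '116', '117', '119', '121', '117', '117', '1', '0', '0']
175 ['-2', '-1', '120', '118', '118', '115', '118', '118', '116', '116', '118', '120', '118', '117', '117', '117', '118', '117', '116', '115', '117', '3', '-1', '-2']
178 ['0', '0', '118', '117', '116', '120', '117', '117', '115', '117', '145', '143', '144', '143', '117', '114', '119', '117', '116', '114', '116', '-1', '0', '-3']
181 ['-1', '0', '116', '113', '116', '119', '117', '117', '118', '142'
[... 4088 characters left out ...]
672375] [ 0.46834266 -0.00407255  0.06358237] [0.48121026 0.01616613 0.0685774 ]
0.11 1388 [0.62875972 0.02599229 0.11720275] ((630.2706298828125, 25.26280975341797), (84.41876983642578, 136.05384826660156), 7.176784992218018) ((629.66259765625, 25.662363052368164), 77.90226745605469)
0.138 369 [0.62947804 0.0256579  0.14311966] ((629.7156372070312, 24.94253921508789), (54.05419158935547, 55.72007751464844), 0.751703143119812) ((630.467041015625, 25.295167922973633), 28.352886199951172)
0.158 84 [0.62973354 0.02534553 0.16535663] ((629.5460205078125, 24.930164337158203), (20.69424057006836, 20.467029571533203), 0.9434030055999756) ((629.9214477539062, 25.224674224853516), 11.619622230529785)
```

```bash
python3 - <<'E'
from h import *
p=cv2.imread('pics/scene0.png');cv2.imwrite('pics/scz.png',cv2.resize(p[150:270,150:350],None,fx=4,fy=4,interpolation=cv2.INTER_CUBIC))
E
```

```text
(no output)
```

View pics/topz.png

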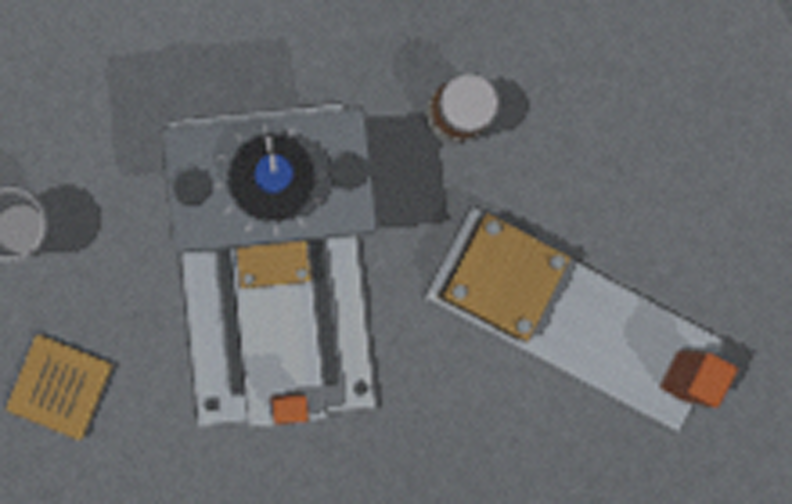

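View pics/scz.png

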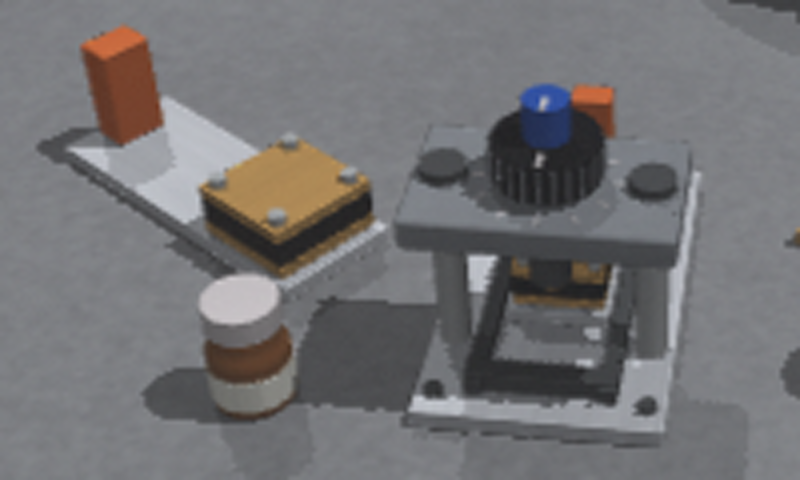

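The middle cassette is in the channel. The knob axis is at about (0.630, 0.025), with heights of 117, 143 and 165 mm matching the spec. Stand yaw is about +7.2°. The handle is at about (0.474, 0.002, 0.067), 45 mm short of home. I'll start with a move towards a point behind the handle, fingers shut.

>>> {"op": "move_arm", "data": {
  "deltas": [
    [-0.1,-0.1,0,0,0],
    [-0.18,-0.2,0,0,0],
    [-0.26,-0.3,0,0,0],
    [-0.34,-0.4,0,0,0],
    [-0.42,-0.5,0,0,0],
    [-0.5,-0.59,0,0,0],
    [-0.55,-0.65,0,0,0],
    [-0.6,-0.7,0,0,0]
  ],
  "force": 40
}}

```text
t: 0.82
tcp_pos: [0.3144, 0.2911, 0.2075]
tool_rot: [0.146, 0.989, -0.0, -0.0]
force: [0.5, 0.7, 0.1]
finger_gap: -0.004
```

```bash
cat >> h.py <<'E'
from scipy.spatial.transform import Rotation as R
AX=np.array([.6299,.0252]);YAW=np.radians(7.2)
def st():
    s=manip.sense();r=R.from_quat(s['tool_rot']);M=r.as_matrix()
    print('t %.2f tcp %s yaw %.2f gap %.3f F %s T %s q6 %.2f'%(s['t'],s['tcp_pos'].round(4),np.degrees(np.arctan2(M[1,0],M[0,0])),s['finger_gap'],s['force'].round(1),s['ft_torque'].round(3),s['q'][5]))
    c,sn=np.cos(YAW),np.sin(YAW);d=s['tcp_pos'][:2]-AX
    print(' stand xy',(c*d[0]+sn*d[1]).round(4),(-sn*d[0]+c*d[1]).round(4))
    return s,M
def go(xs,ys,z,s,M):
    c,sn=np.cos(YAW),np.sin(YAW)
    w=np.array([AX[0]+c*xs-sn*ys,AX[1]+sn*xs+c*ys,z])
    print(' need units',((M.T@(w-s['tcp_pos']))/.4).round(3))
E
python3 - <<'E'
from h import *
s,M=st();go(-.195,0,.2,s,M)
E
```

```text
t 0.82 tcp [0.3144 0.2911 0.2075] yaw 163.21 gap -0.004 F [0.5 0.7 0.1] T [-0.035 -0.07   0.051] q6 -0.79
 stand xy -0.2797 0.3034
 need units [-0.502 -0.607  0.019]
```

>>> {"op": "move_arm", "data": {
  "deltas": [
    [-0.07,-0.08,0,-0.15,0],
    [-0.15,-0.17,0,-0.3,0],
    [-0.23,-0.26,0,-0.45,0],
    [-0.3,-0.35,0,-0.6,0],
    [-0.38,-0.44,0.02,-0.75,0],
    [-0.45,-0.53,0.02,-0.84,0],
    [-0.5,-0.607,0.02,-0.84,0],
    [-0.5,-0.607,0.02,-0.84,0]
  ]
}}

```text
t: 1.48
tcp_pos: [0.4375, -0.0013, 0.1996]
tool_rot: [-0.062, 0.998, -0.001, 0.001]
force: [0.4, -0.6, -0.3]
finger_gap: -0.0
```

```bash
python3 - <<'E'
from h import *
s,M=st();go(-.195,0,.046,s,M)
c=manip.get_calibration('wrist');p,d=manip.snapshot('wrist');cv2.imwrite('pics/w1.png',p[:,:,::-1])
W=cloud(d,c)
hsv=cv2.cvtColor(p,cv2.COLOR_RGB2HSV)
m=(hsv[...,0]<12)&(hsv[...,1]>170)&(hsv[...,2]>100)&(W[...,2]>.06)&(W[...,2]<.075)&(W[...,0]<.6)&(abs(W[...,1])<.06)
Q=W[m];print(len(Q));print(cv2.minAreaRect((Q[:,:2]*1000).astype(np.float32)))
m=(W[...,2]>.112)&(W[...,2]<.1195)&(np.linalg.norm(W[...,:2]-AX,axis=-1)<.085);Q=W[m];print(len(Q),cv2.minAreaRect((Q[:,:2]*1000).astype(np.float32)))
E
```

```text
t 1.48 tcp [ 0.4375 -0.0013  0.1996] yaw -172.92 gap -0.000 F [ 0.4 -0.6 -0.3] T [ 0.007 -0.051  0.023] q6 -1.95
 stand xy -0.1942 -0.0022
 need units [0.003 0.006 0.384]
79
((475.0751953125, 3.923337936401367), (17.258298873901367, 23.18581771850586), 6.849939823150635)
214 ((598.0361938476562, 17.55681800842285), (19.77503204345703, 13.26494026184082), 7.799659729003906)
```

View pics/w1.png

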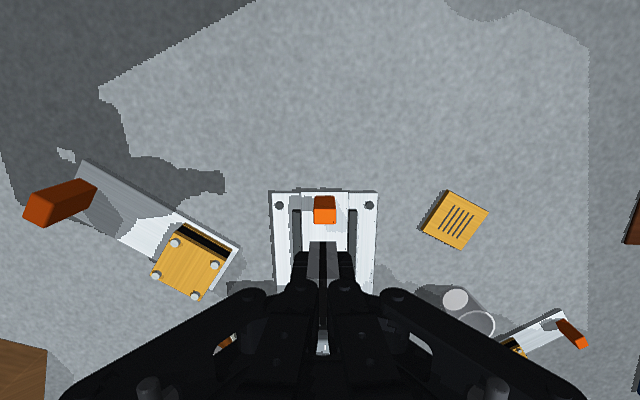

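The wrist view shows the handle at (324,207), with the shut fingers above and behind it. The handle measures (0.475, 0.004), which is xs = -156 mm in the stand frame, so about 44 mm of travel is needed. I'll descend behind it now.

>>> {"op": "move_arm", "data": {
  "deltas": [
    [0.005,0,0.08,0,0],
    [0.01,0,0.16,0,0],
    [0.01,0,0.24,0,0],
    [0.01,0,0.3,0,0],
    [0.01,0,0.34,0,0],
    [0.01,0,0.37,0,0],
    [0.01,0,0.385,0,0],
    [0.01,0,0.385,0,0]
  ]
}}

```text
t: 2.2
tcp_pos: [0.4309, 0.0025, 0.0444]
tool_rot: [-0.063, 0.998, 0.0, -0.001]
force: [-0.7, -0.7, 0.4]
finger_gap: 0.002
```

```bash
python3 - <<'E'
from h import *
s,M=st();go(-.132,-.002,.046,s,M)
E
```

```text
t 2.20 tcp [0.4309 0.0025 0.0444] yaw -172.76 gap 0.002 F [-0.7 -0.7  0.4] T [-0.017  0.055  0.069] q6 -1.95
 stand xy -0.2003 0.0025
 need units [-0.171 -0.011 -0.004]
```

>>> {"op": "move_arm", "data": {
  "deltas": [
    [-0.02,-0.01,0,0,0],
    [-0.035,-0.01,0,0,0],
    [-0.05,-0.01,0,0,0],
    [-0.065,-0.01,0,0,0],
    [-0.08,-0.01,0,0,0],
    [-0.095,-0.01,0,0,0],
    [-0.11,-0.01,0,0,0],
    [-0.12,-0.01,0,0,0]
  ]
}}

```text
t: 2.87
tcp_pos: [0.4809, 0.0043, 0.0457]
tool_rot: [-0.063, 0.998, -0.0, 0.0]
force: [0.8, -0.9, -0.1]
finger_gap: 0.003
```

```bash
python3 - <<'E'
from h import *
s,M=st();go(-.132,-.002,.046,s,M)
E
```

```text
t 2.87 tcp [0.4809 0.0043 0.0457] yaw -172.75 gap 0.003 F [ 0.8 -0.9 -0.1] T [-0.045  0.002  0.001] q6 -1.92
 stand xy -0.1504 -0.002
 need units [-0.046 -0.    -0.001]
```

>>> {"op": "move_arm", "data": {
  "deltas": [
    [-0.007,0,0,0,0],
    [-0.014,0,0,0,0],
    [-0.021,0,0,0,0],
    [-0.026,0,0,0,0],
    [-0.03,0,0,0,0],
    [-0.034,0,0,0,0],
    [-0.037,0,0,0,0],
    [-0.04,0,0,0,0]
  ]
}}

```text
t: 3.53
tcp_pos: [0.4956, 0.0063, 0.0455]
tool_rot: [-0.063, 0.998, 0.0, -0.0]
force: [-0.3, 0.2, 0.6]
finger_gap: 0.004
```

```bash
python3 - <<'E'
from h import *
s,M=st();go(-.132,-.002,.046,s,M)
p,d=manip.snapshot('scene');cv2.imwrite('pics/s2.png',cv2.resize(p[130:270,200:360,::-1],None,fx=4,fy=4,interpolation=cv2.INTER_CUBIC))
c=manip.get_calibration('wrist');p,d=manip.snapshot('wrist');cv2.imwrite('pics/w2.png',p[:,:,::-1])
E
```

```text
t 3.53 tcp [0.4956 0.0063 0.0455] yaw -172.77 gap 0.004 F [-0.3  0.2  0.6] T [ 0.011 -0.044  0.01 ] q6 -1.91
 stand xy -0.1356 -0.0019
 need units [-0.009 -0.    -0.001]
```

View pics/s2.png

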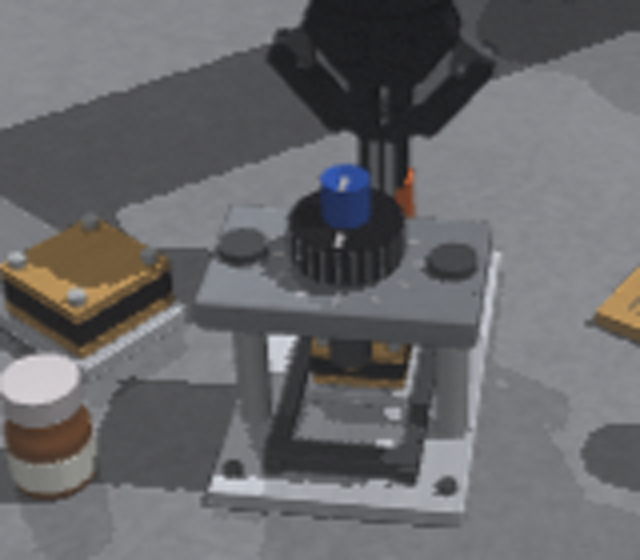

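View pics/w2.png

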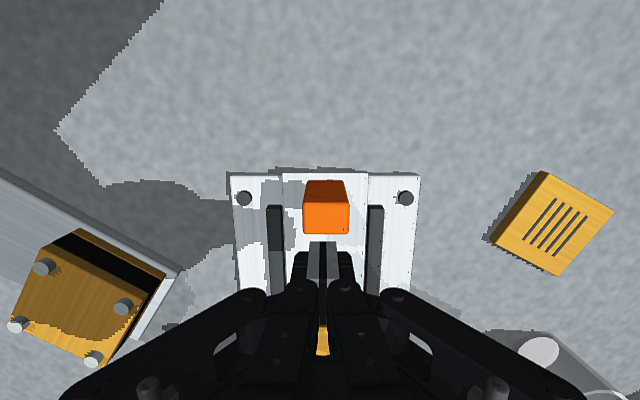

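The cassette has not moved. In the wrist view the fingers, at (322,250), are on the far side of the handle at (325,207). The readings disagree with that, so I'll check TCP and handle against each other in every camera.

```bash
python3 - <<'E'
from h import *
s,M=st()
tip=s['tcp_pos']+M[:,2]*.011
for n in('scene','top','wrist'):
    c=manip.get_calibration(n)
    p,d=manip.snapshot(n);W=cloud(d,c)
    q=p[:,:,::-1].copy()
    print(n,'tcp',proj(s['tcp_pos'],c),'tip',proj(tip,c),'handle meas',proj([.475,.004,.067],c))
    hsv=cv2.cvtColor(p,cv2.COLOR_RGB2HSV)
    m=(hsv[...,0]<12)&(hsv[...,1]>170)&(hsv[...,2]>60)&(np.linalg.norm(W[...,:2]-[.49,.01],axis=-1)<.08)
    Q=W[m];print(len(Q), Q.min(0) if len(Q) else 0,Q.max(0) if len(Q) else 0)
    if n=='wrist':
        for v in range(170,340,6):print(v,[tuple((W[v,u]*1000).astype(int)) for u in(310,322,335)],d[v,322])
    for pt in(s['tcp_pos'],tip):
        u,v=proj(pt,c);cv2.circle(q,(int(u),int(v)),2,(0,255,0),-1)
    if n=='top': q=cv2.resize(q[140:290,240:440],None,fx=4,fy=4)
    cv2.imwrite(f'pics/chk_{n}.png',q)
E
```

```text
t 3.63 tcp [0.4959 0.0062 0.0455] yaw -172.77 gap 0.002 F [-0.9 -0.9  0.7] T [-0.011  0.032  0.004] q6 -1.91
 stand xy -0.1353 -0.002
scene tcp (np.float64(296.01283938382807), np.float64(185.45723216260757)) tip (np.float64(296.074543872431), np.float64(189.2942436236506)) handle meas (np.float64(297.31355749009697), np.float64(172.8922517492468))
2 [0.47184119 0.01454015 0.06641157] [0.47742904 0.01599793 0.06738641]
top tcp (np.float64(339.60796446041184), np.float64(244.52700664489205)) tip (np.float64(339.35774472609484), np.float64(244.31194238743814)) handle meas (np.float64(340.8629627662154), np.float64(253.41782513045285))
0 0 0
wrist tcp (np.float64(323.60857627420324), np.float64(236.84530288974892)) tip (np.float64(323.5603229918342), np.float64(229.4054271474832)) handle meas (np.float64(324.56283637183685), np.float64(217.10158903954792))
1068 [ 0.41900413 -0.00805938  0.02397145] [0.48564819 0.01669253 0.21177563]
170 [(np.int64(466), np.int64(-7), np.int64(0)), (np.int64(465), np.int64(1), np.int64(0)), (np.int64(464), np.int64(10), np.int64(-1))] 0.21646924
176 [(np
[... 3486 characters left out ...]
int64(502), np.int64(6), np.int64(105)), (np.int64(479), np.int64(7), np.int64(134))] 0.12658638
320 [(np.int64(483), np.int64(0), np.int64(133)), (np.int64(504), np.int64(6), np.int64(107)), (np.int64(482), np.int64(7), np.int64(134))] 0.12519604
326 [(np.int64(484), np.int64(0), np.int64(135)), (np.int64(561), np.int64(13), np.int64(43)), (np.int64(483), np.int64(7), np.int64(135))] 0.20450303
332 [(np.int64(486), np.int64(0), np.int64(134)), (np.int64(565), np.int64(14), np.int64(44)), (np.int64(486), np.int64(8), np.int64(133))] 0.20403259
338 [(np.int64(489), np.int64(0), np.int64(134)), (np.int64(570), np.int64(14), np.int64(44)), (np.int64(487), np.int64(8), np.int64(135))] 0.20622808
```

View pics/chk_wrist.png

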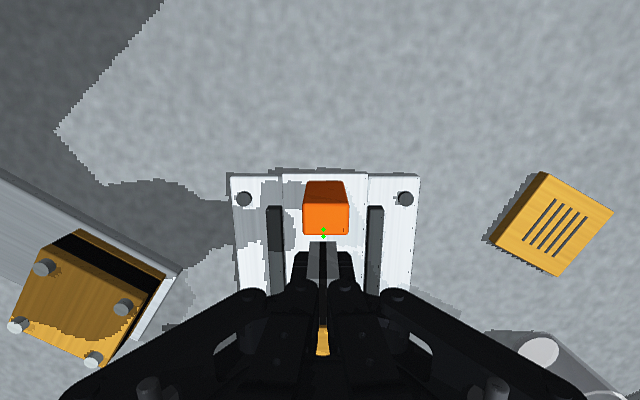

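View pics/chk_top.png

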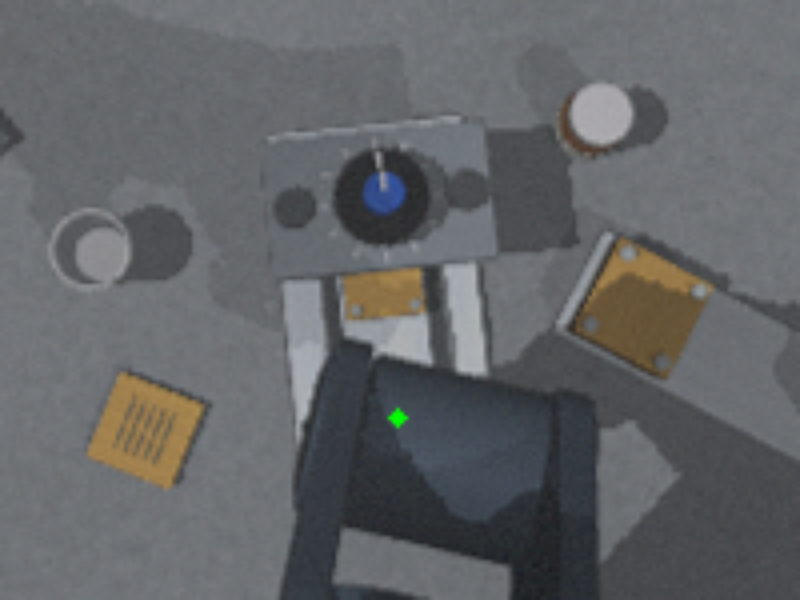

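The wrist depth puts the visible finger ends at z ≈ 0.071, not 0.034 as the documentation implies, so the fingers passed just over the 68 mm handle. I'll cross-check the tip offset with the first pictures.

```bash
python3 - <<'E'
from h import *
s,M=st()
T=np.array([.1806,.5975,.2065])
c=manip.get_calibration('scene');W=cloud(np.load('pics/scene0.npy'),c)
m=(np.linalg.norm(W[...,:2]-T[:2],axis=-1)<.1)&(W[...,2]>.12)&(W[...,2]<.5)
v,u=np.nonzero(m);Q=W[m];o=np.argsort(Q[:,2])[:25]
for i in o:print(u[i],v[i],Q[i].round(3))
print(proj(T,c),proj(T-[0,0,.011],c))
p=cv2.imread('pics/scene0.png');
cv2.circle(p,tuple(int(a) for a in proj(T,c)),1,(0,255,0),-1)
cv2.imwrite('pics/s0z.png',cv2.resize(p[0:110,500:640],None,fx=5,fy=5,interpolation=cv2.INTER_CUBIC))
E
```

```text
t 3.78 tcp [0.4955 0.0063 0.0455] yaw -172.77 gap 0.001 F [-0.4 -0.1  0.2] T [-0.007  0.036 -0.023] q6 -1.91
 stand xy -0.1357 -0.0019
544 77 [0.176 0.548 0.245]
589 85 [0.206 0.64  0.245]
545 77 [0.176 0.55  0.245]
546 77 [0.177 0.552 0.245]
587 81 [0.184 0.641 0.247]
587 84 [0.207 0.634 0.247]
588 84 [0.206 0.637 0.247]
544 76 [0.177 0.547 0.248]
545 76 [0.177 0.549 0.248]
587 83 [0.204 0.634 0.249]
589 84 [0.21  0.637 0.249]
546 76 [0.18  0.55  0.249]
547 76 [0.179 0.553 0.249]
587 82 [0.198 0.636 0.249]
588 83 [0.207 0.635 0.25 ]
589 83 [0.207 0.638 0.25 ]
590 83 [0.206 0.64  0.25 ]
546 75 [0.176 0.55  0.25 ]
544 74 [0.171 0.547 0.25 ]
545 75 [0.178 0.548 0.251]
543 74 [0.173 0.544 0.251]
591 82 [0.201 0.643 0.251]
589 82 [0.204 0.638 0.251]
592 82 [0.202 0.645 0.251]
547 75 [0.18  0.552 0.251]
(np.float64(560.6046471102942), np.float64(94.83192137619842)) (np.float64(558.9368238565723), np.float64(99.06504309640735))
```

View pics/s0z.png

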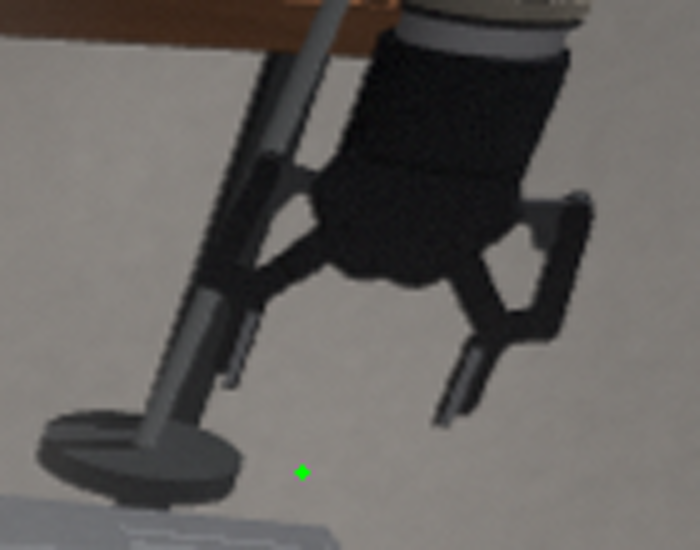

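Both views agree: the finger ends sit 36–37 mm higher relative to the reported TCP than documented, about 25.5 mm above it when shut and 38.5 mm when open. The lateral position is right. I'll work with those measured tips: lift, go back behind the handle, and descend to tip z ≈ 0.036 (TCP 0.0105).

>>> {"op": "move_arm", "data": {
  "deltas": [
    [0,0,-0.04,0,0],
    [0.0,0,-0.06,0,0],
    [0.07,0,-0.06,0,0],
    [0.14,0,-0.06,0,0],
    [0.17,0,-0.04,0,0],
    [0.17,0,0.03,0,0],
    [0.17,0,0.085,0,0],
    [0.17,0,0.085,0,0]
  ]
}}

```text
t: 4.45
tcp_pos: [0.4265, -0.0021, 0.0093]
tool_rot: [-0.063, 0.998, 0.001, -0.002]
force: [-0.1, -0.1, -0.7]
finger_gap: -0.0
```

```bash
python3 - <<'E'
from h import *
s,M=st();go(-.132,-.002,.0105,s,M)
c=manip.get_calibration('wrist');p,d=manip.snapshot('wrist');cv2.imwrite('pics/w3.png',p[:,:,::-1])
E
```

```text
t 4.45 tcp [ 0.4265 -0.0021  0.0093] yaw -172.80 gap -0.000 F [-0.1 -0.1 -0.7] T [-0.022 -0.028 -0.014] q6 -1.96
 stand xy -0.2052 -0.0016
 need units [-0.183 -0.001 -0.004]
```

View pics/w3.png

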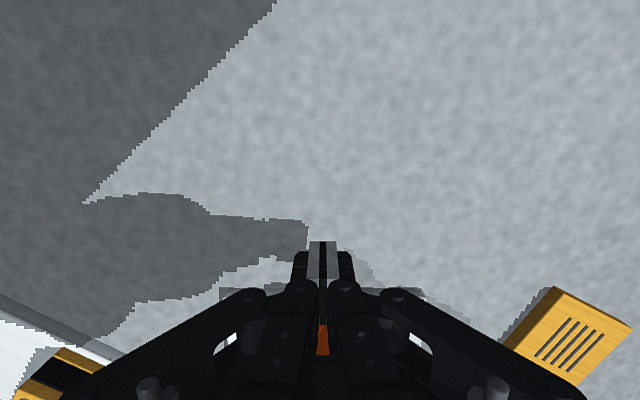

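The orange handle now shows beyond the fingers, through the gap at (322,340), so the fingers are behind it. I'll push.

>>> {"op": "move_arm", "data": {
  "deltas": [
    [-0.02,0,0,0,0],
    [-0.04,0,0,0,0],
    [-0.06,0,0,0,0],
    [-0.075,0,0,0,0],
    [-0.09,0,0,0,0],
    [-0.105,0,0,0,0],
    [-0.115,0,0,0,0],
    [-0.125,0,0,0,0]
  ]
}}

```text
t: 5.17
tcp_pos: [0.4748, 0.0049, 0.0121]
tool_rot: [-0.064, 0.998, 0.001, -0.003]
force: [-6.9, -2.6, 6.6]
finger_gap: 0.001
```

```bash
python3 - <<'E'
from h import *
s,M=st();go(-.132,-.002,.0105,s,M)
E
```

```text
t 5.17 tcp [0.4748 0.0049 0.0121] yaw -172.70 gap 0.001 F [-6.9 -2.6  6.6] T [-0.397  1.094 -0.037] q6 -1.92
 stand xy -0.1565 -0.0007
 need units [-0.061 -0.003  0.004]
```

>>> {"op": "move_arm", "data": {
  "deltas": [
    [-0.007,0,0,0,0],
    [-0.014,0,0,0,0],
    [-0.021,0,0,0,0],
    [-0.028,0,0,0,0],
    [-0.034,0,0,0,0],
    [-0.04,0,0,0,0],
    [-0.045,0,0,0,0],
    [-0.05,0,0,0,0]
  ]
}}

```text
t: 5.83
tcp_pos: [0.4944, 0.0073, 0.0121]
tool_rot: [-0.064, 0.998, 0.001, -0.003]
force: [-6.5, -0.2, 5.1]
finger_gap: 0.001
```

```bash
python3 - <<'E'
from h import *
s,M=st();go(-.132,-.002,.0105,s,M)
p,d=manip.snapshot('scene');cv2.imwrite('pics/s3.png',cv2.resize(p[130:270,200:360,::-1],None,fx=4,fy=4,interpolation=cv2.INTER_CUBIC))
p,d=manip.snapshot('wrist');cv2.imwrite('pics/w4.png',p[:,:,::-1])
E
```

```text
t 5.83 tcp [0.4944 0.0073 0.0121] yaw -172.72 gap 0.001 F [-6.5 -0.2  5.1] T [-0.128  0.887  0.003] q6 -1.91
 stand xy -0.1367 -0.0008
 need units [-0.012 -0.003  0.004]
```

View pics/s3.png

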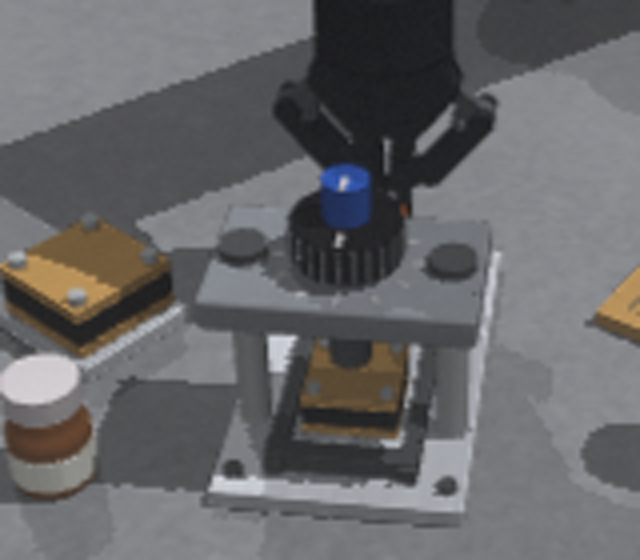

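View pics/w4.png

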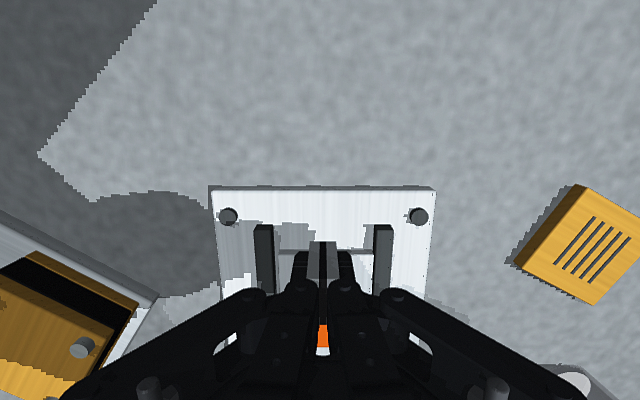

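The cassette is sliding in and the cell is almost at the back stop. I'll go on gently until the force rises.

>>> {"op": "move_arm", "data": {
  "deltas": [
    [-0.002,0,0,0,0],
    [-0.004,0,0,0,0],
    [-0.006,0,0,0,0],
    [-0.008,0,0,0,0],
    [-0.01,0,0,0,0],
    [-0.012,0,0,0,0],
    [-0.012,0,0,0,0],
    [-0.012,0,0,0,0]
  ]
}}

```text
t: 6.6
tcp_pos: [0.4989, 0.0079, 0.0121]
tool_rot: [-0.064, 0.998, 0.001, -0.004]
force: [-6.6, -1.0, 5.1]
finger_gap: 0.0
```

```bash
python3 - <<'E'
from h import *
s,M=st()
E
```

```text
t 6.60 tcp [0.4989 0.0079 0.0121] yaw -172.70 gap 0.000 F [-6.6 -1.   5.1] T [-0.231  0.973  0.002] q6 -1.91
 stand xy -0.1322 -0.0008
```

>>> {"op": "move_arm", "data": {
  "deltas": [
    [-0.002,0,0,0,0],
    [-0.003,0,0,0,0],
    [-0.004,0,0,0,0],
    [-0.005,0,0,0,0],
    [-0.006,0,0,0,0],
    [-0.007,0,0,0,0],
    [-0.008,0,0,0,0],
    [-0.008,0,0,0,0]
  ]
}}

```text
t: 7.27
tcp_pos: [0.4986, 0.008, 0.0121]
tool_rot: [-0.064, 0.998, 0.001, -0.007]
force: [-12.8, -5.5, 9.6]
finger_gap: 0.0
```

```bash
python3 - <<'E'
from h import *
s,M=st()
p,d=manip.snapshot('scene');cv2.imwrite('pics/s4.png',cv2.resize(p[190:260,240:330,::-1],None,fx=8,fy=8,interpolation=cv2.INTER_CUBIC))
E
```

```text
t 7.27 tcp [0.4986 0.008  0.0121] yaw -172.65 gap 0.000 F [-12.8  -5.5   9.6] T [-0.835  1.653 -0.028] q6 -1.90
 stand xy -0.1324 -0.0006
```

View pics/s4.png

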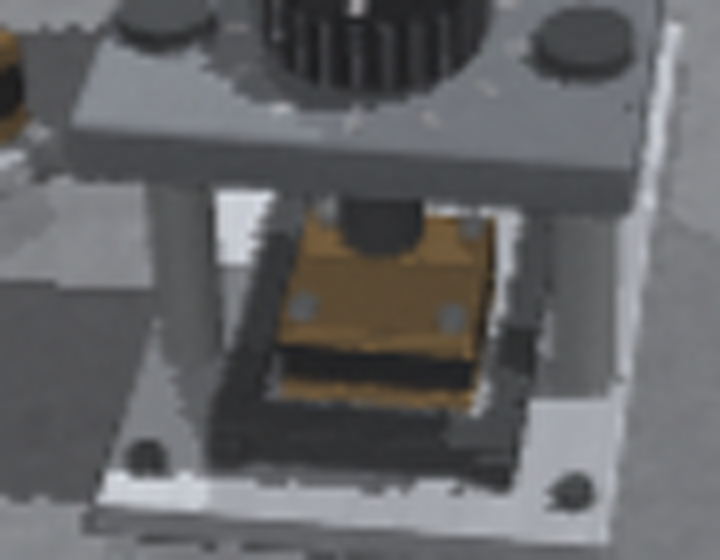

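It stopped dead at xs = -0.132 with force rising, which puts the cassette origin at -0.4 mm, i.e. home. The picture shows the cell seated at the stop and centred under the foot. I'll give one more small press, then back off and rise, opening the gripper.

>>> {"op": "move_arm", "data": {
  "deltas": [
    [-0.006,0,0,0,0],
    [-0.008,0,0,0,0],
    [0.02,0,0,0,0],
    [0.06,0,0,0,0],
    [0.08,0,-0.08,0,0],
    [0.08,0,-0.18,0,0],
    [0.08,0,-0.28,0,50],
    [0.08,0,-0.38,0,100]
  ]
}}

```text
t: 7.98
tcp_pos: [0.4741, 0.0037, 0.1658]
tool_rot: [-0.063, 0.998, -0.0, 0.0]
force: [2.0, 0.0, -0.3]
finger_gap: 0.274
```

```bash
python3 - <<'E'
from h import *
s,M=st();go(0,0,.165,s,M)
c=manip.get_calibration('wrist');p,d=manip.snapshot('wrist');cv2.imwrite('pics/w5.png',p[:,:,::-1])
W=cloud(d,c)
hsv=cv2.cvtColor(p,cv2.COLOR_RGB2HSV)
m=(hsv[...,0]<12)&(hsv[...,1]>170)&(hsv[...,2]>100)&(W[...,2]>.06)&(W[...,2]<.075)&(W[...,0]<.6)&(abs(W[...,1])<.06)
Q=W[m];r=cv2.minAreaRect((Q[:,:2]*1000).astype(np.float32));print(len(Q),r)
dd=np.array(r[0])/1000-AX;print('handle xs',dd@[np.cos(YAW),np.sin(YAW)],'ys',dd@[-np.sin(YAW),np.cos(YAW)])
E
```

```text
t 7.98 tcp [0.4741 0.0037 0.1658] yaw -172.76 gap 0.274 F [ 2.   0.  -0.3] T [-0.003 -0.03  -0.022] q6 -1.93
 stand xy -0.1573 -0.0018
 need units [-0.393  0.004  0.002]
93 ((517.687744140625, 10.743000984191895), (15.584660530090332, 23.087968826293945), 7.8688459396362305)
handle xs -0.11313937114003479 ys -0.00027907638807164525
```

View pics/w5.png

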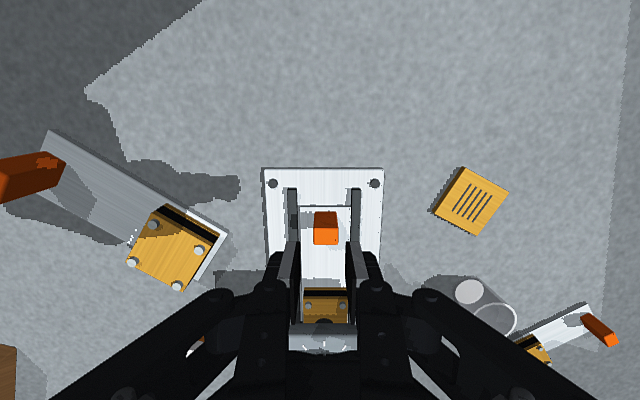

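The handle now measures xs = -113 mm, which is home within error. I'll move over the knob, turning the jaws 29° clockwise to clear the bridge bolts.

>>> {"op": "move_arm", "data": {
  "deltas": [
    [-0.05,0,-0.02,0.1,100],
    [-0.1,0.0,-0.02,0.3,100],
    [-0.16,0.0,-0.02,0.5,100],
    [-0.22,0.0,0,0.7,100],
    [-0.28,0.004,0,0.85,100],
    [-0.34,0.004,0,1.0,100],
    [-0.393,0.004,0,1.0,100],
    [-0.393,0.004,0,1.0,100]
  ]
}}

```text
t: 8.7
tcp_pos: [0.635, 0.0253, 0.1646]
tool_rot: [0.185, 0.983, 0.0, 0.004]
force: [0.7, -1.0, 1.0]
finger_gap: 1.0
```

```bash
python3 - <<'E'
from h import *
s,M=st();go(0,0,.1,s,M)
c=manip.get_calibration('wrist');p,d=manip.snapshot('wrist');cv2.imwrite('pics/w6.png',p[:,:,::-1])
W=cloud(d,c)
for lo,hi in((.140,.147),(.161,.169)):
    m=(W[...,2]>lo)&(W[...,2]<hi)&(np.linalg.norm(W[...,:2]-AX,axis=-1)<.034);Q=W[m]
    print(m.sum(),cv2.minEnclosingCircle((Q[:,:2]*1000).astype(np.float32)) if len(Q) else 0)
# tips
L=(W-s['tcp_pos'])@M   # tool coords
m=(d>0)&(abs(L[...,0])<.014)&(abs(L[...,1])>.03)&(abs(L[...,1])<.06)&(L[...,2]<0.0)&(L[...,2]>-.08)
print('tips tool z max',L[m][:,2].max() if m.any() else 0, m.sum())
p,d=manip.snapshot('scene');cv2.imwrite('pics/s6.png',cv2.resize(p[80:260,200:380,::-1],None,fx=3.3,fy=3.3,interpolation=cv2.INTER_CUBIC))
E
```

```text
t 8.70 tcp [0.635  0.0253 0.1646] yaw 158.63 gap 1.000 F [ 0.7 -1.   1. ] T [ 0.011 -0.031 -0.057] q6 -1.33
 stand xy 0.0051 -0.0006
 need units [ 0.013 -0.005  0.162]
3827 ((630.7440795898438, 24.29050064086914), 29.197954177856445)
1228 ((630.6286010742188, 24.48041534423828), 12.103612899780273)
tips tool z max -0.035826093541574094 5785
```

View pics/w6.png

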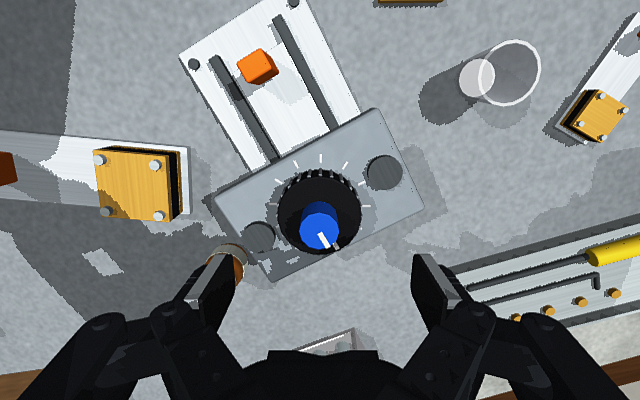

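View pics/s6.png

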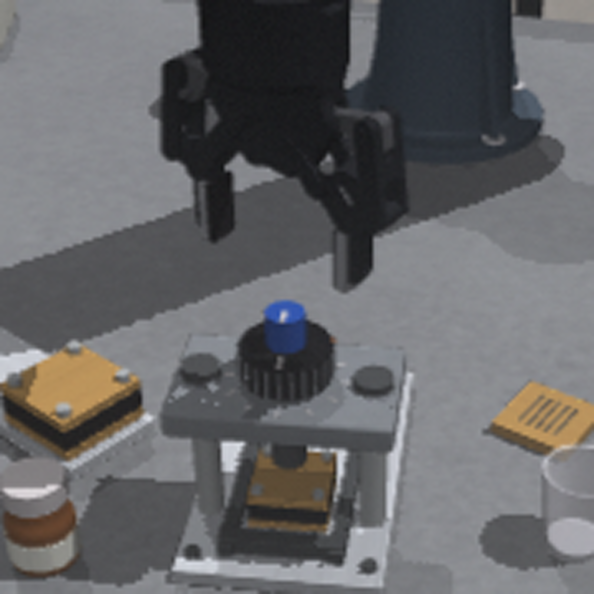

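The wrist view shows the knob at (320,215), and its axis measures (0.631, 0.024), which agrees with the top view. The fingers clear both bolts. I'll centre and descend with the gripper open to TCP z ≈ 0.097, where the tips should end at about 0.128 once closed on the ring.

>>> {"op": "move_arm", "data": {
  "deltas": [
    [0.01,-0.005,0,0,100],
    [0.01,-0.005,0.03,0,100],
    [0.01,-0.005,0.06,0,100],
    [0.01,-0.005,0.09,0,100],
    [0.01,-0.005,0.12,0,100],
    [0.01,-0.005,0.145,0,100],
    [0.01,-0.005,0.165,0,100],
    [0.01,-0.005,0.168,0,100]
  ]
}}

```text
t: 9.47
tcp_pos: [0.6236, 0.0246, 0.0938]
tool_rot: [0.186, 0.983, -0.0, -0.002]
force: [0.3, 0.3, -0.7]
finger_gap: 1.001
```

```bash
python3 - <<'E'
from h import *
s,M=st();AXw=np.array([.6304,.0248,.097]);print(((M.T@(AXw-s['tcp_pos']))/.4).round(4))
c=manip.get_calibration('wrist');p,d=manip.snapshot('wrist');cv2.imwrite('pics/w7.png',p[:,:,::-1])
W=cloud(d,c)
for lo,hi in((.140,.147),(.161,.169)):
    m=(W[...,2]>lo)&(W[...,2]<hi)&(np.linalg.norm(W[...,:2]-AX,axis=-1)<.032);Q=W[m]
    print(m.sum(),cv2.minEnclosingCircle((Q[:,:2]*1000).astype(np.float32)) if len(Q) else 0)
E
```

```text
t 9.47 tcp [0.6236 0.0246 0.0938] yaw 158.57 gap 1.001 F [ 0.3  0.3 -0.7] T [-0.011  0.02  -0.015] q6 -1.34
 stand xy -0.0063 0.0002
[-0.0155  0.0067 -0.0081]
7308 ((630.4850463867188, 24.1949405670166), 29.531177520751953)
2810 ((630.1991577148438, 24.292156219482422), 12.66389274597168)
```

View pics/w7.png

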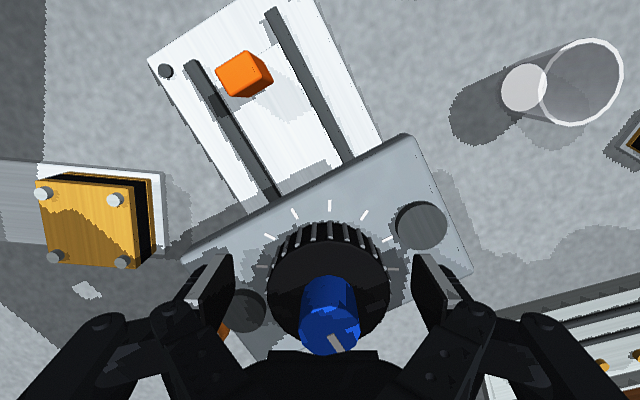

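The last reading was taken in motion, so I'll correct and let it settle.

>>> {"op": "move_arm", "data": {
  "deltas": [
    [-0.008,0.003,-0.008,0,100],
    [-0.015,0.006,-0.008,0,100],
    [-0.015,0.006,-0.008,0,100],
    [-0.015,0.006,-0.008,0,100],
    [-0.015,0.006,-0.008,0,100],
    [-0.015,0.006,-0.008,0,100],
    [-0.015,0.006,-0.008,0,100],
    [-0.015,0.006,-0.008,0,100]
  ]
}}

```text
t: 10.18
tcp_pos: [0.6315, 0.0245, 0.0996]
tool_rot: [0.186, 0.983, -0.0, -0.0]
force: [0.2, -1.0, 0.2]
finger_gap: 1.003
```

```bash
python3 - <<'E'
from h import *
s,M=st();AXw=np.array([.6304,.0246,.097]);print(((M.T@(AXw-s['tcp_pos']))/.4).round(4))
E
```

```text
t 10.18 tcp [0.6315 0.0245 0.0996] yaw 158.58 gap 1.003 F [ 0.2 -1.   0.2] T [-0.054  0.021 -0.033] q6 -1.33
 stand xy 0.0015 -0.0009
[ 0.0026 -0.0008  0.0064]
```

>>> {"op": "move_arm", "data": {
  "deltas": [
    [0.002,-0.001,0.004,0,80],
    [0.002,-0.001,0.004,0,70],
    [0.002,-0.001,0.004,0,60],
    [0.002,-0.001,0.004,0,50],
    [0.002,-0.001,0.004,0,40],
    [0.002,-0.001,0.004,0,30],
    [0.002,-0.001,0.004,0,20],
    [0.002,-0.001,0.004,0,20]
  ],
  "force": 60
}}

```text
t: 10.85
tcp_pos: [0.6304, 0.0247, 0.0982]
tool_rot: [0.186, 0.983, 0.0, -0.0]
force: [-2.3, 2.1, 5.0]
finger_gap: 0.635
```

```bash
python3 - <<'E'
from h import *
s,M=st()
c=manip.get_calibration('wrist');p,d=manip.snapshot('wrist');cv2.imwrite('pics/w8.png',p[:,:,::-1])
p,d=manip.snapshot('scene');cv2.imwrite('pics/s8.png',cv2.resize(p[120:260,220:360,::-1],None,fx=4,fy=4,interpolation=cv2.INTER_CUBIC))
E
```

```text
t 10.85 tcp [0.6304 0.0247 0.0982] yaw 158.58 gap 0.635 F [-2.3  2.1  5. ] T [0.237 0.353 0.009] q6 -1.33
 stand xy 0.0005 -0.0006
```

View pics/w8.png

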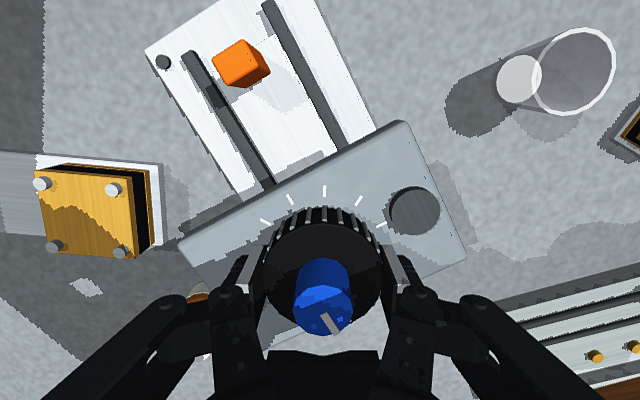

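View pics/s8.png

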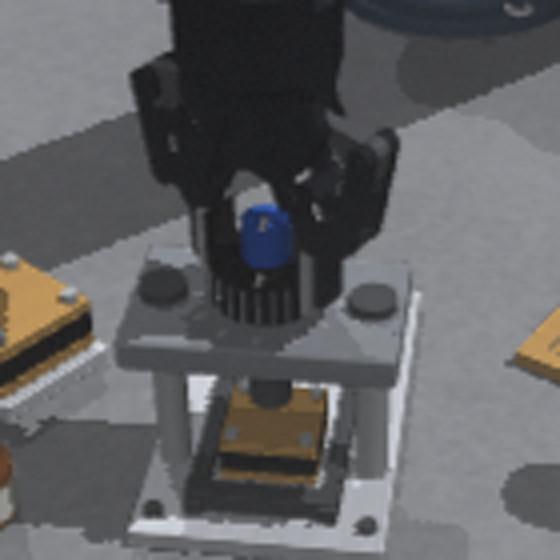

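The ring is gripped at gap 0.635 (54 mm) and the pads are clear of the blue knob. Next, clockwise turns in 0.1 rad steps, watching the moment.

>>> {"op": "move_arm", "data": {
  "deltas": [
    [0,0,0,0.025,20],
    [0,0,0,0.05,20],
    [0,0,0,0.075,20],
    [0,0,0,0.1,20],
    [0,0,0,0.125,20],
    [0,0,0,0.15,20],
    [0,0,0,0.175,20],
    [0,0,0,0.2,20]
  ]
}}

```text
t: 11.62
tcp_pos: [0.6304, 0.0246, 0.0982]
tool_rot: [0.234, 0.972, -0.0, -0.0]
force: [-3.1, 2.3, 5.3]
finger_gap: 0.633
```

```bash
python3 - <<'E'
from h import *
s,M=st();print(s['tau'].round(3))
E
```

```text
t 11.62 tcp [0.6304 0.0246 0.0982] yaw 152.90 gap 0.633 F [-3.1  2.3  5.3] T [0.319 0.354 0.253] q6 -1.24
 stand xy 0.0005 -0.0006
[ -1.095 -43.888 -14.586  -0.135  -0.729   0.188]
```

>>> {"op": "move_arm", "data": {
  "deltas": [
    [0,0,0,0.025,20],
    [0,0,0,0.05,20],
    [0,0,0,0.075,20],
    [0,0,0,0.1,20],
    [0,0,0,0.125,20],
    [0,0,0,0.15,20],
    [0,0,0,0.175,20],
    [0,0,0,0.2,20]
  ]
}}

```text
t: 12.28
tcp_pos: [0.6304, 0.0246, 0.0982]
tool_rot: [0.283, 0.959, -0.0, -0.0]
force: [-2.7, 0.2, 5.6]
finger_gap: 0.633
```

```bash
python3 - <<'E'
from h import *
s,M=st();print(s['tau'].round(3))
p,d=manip.snapshot('scene');cv2.imwrite('pics/s9.png',cv2.resize(p[120:260,220:360,::-1],None,fx=4,fy=4,interpolation=cv2.INTER_CUBIC))
c=manip.get_calibration('wrist');p,d=manip.snapshot('wrist');cv2.imwrite('pics/w9.png',p[:,:,::-1])
E
```

```text
t 12.28 tcp [0.6304 0.0246 0.0982] yaw 147.17 gap 0.633 F [-2.7  0.2  5.6] T [0.362 0.36  0.286] q6 -1.14
 stand xy 0.0005 -0.0007
[ -1.034 -43.867 -14.604  -0.113  -0.732   0.188]
```

View pics/s9.png

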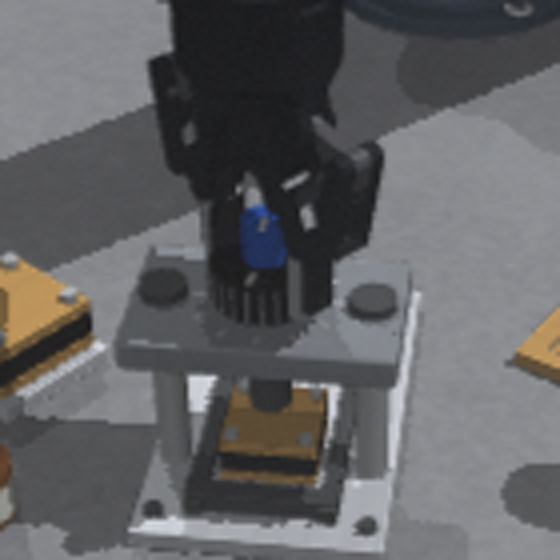

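View pics/w9.png

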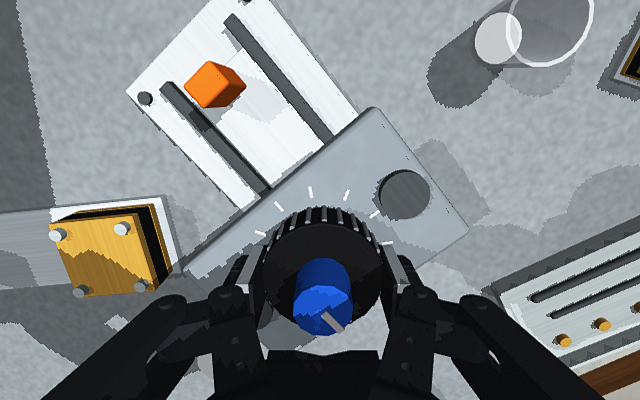

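Moment is about 0.29 N m, which is drag alone. The ring turns with the tool. I'll continue.

>>> {"op": "move_arm", "data": {
  "deltas": [
    [0,0,0,0.025,20],
    [0,0,0,0.05,20],
    [0,0,0,0.075,20],
    [0,0,0,0.1,20],
    [0,0,0,0.125,20],
    [0,0,0,0.15,20],
    [0,0,0,0.175,20],
    [0,0,0,0.2,20]
  ]
}}

```text
t: 13.05
tcp_pos: [0.6304, 0.0245, 0.0982]
tool_rot: [0.33, 0.944, -0.0, -0.0]
force: [-2.6, 1.3, 4.9]
finger_gap: 0.633
```

```bash
python3 - <<'E'
from h import *
s,M=st();print(s['tau'].round(3))
E
```

```text
t 13.05 tcp [0.6304 0.0245 0.0982] yaw 141.44 gap 0.633 F [-2.6  1.3  4.9] T [0.235 0.376 0.28 ] q6 -1.04
 stand xy 0.0004 -0.0007
[ -0.989 -43.847 -14.623  -0.089  -0.737   0.188]
```

>>> {"op": "move_arm", "data": {
  "deltas": [
    [0,0,0,0.025,20],
    [0,0,0,0.05,20],
    [0,0,0,0.075,20],
    [0,0,0,0.1,20],
    [0,0,0,0.125,20],
    [0,0,0,0.15,20],
    [0,0,0,0.175,20],
    [0,0,0,0.2,20]
  ]
}}

```text
t: 13.72
tcp_pos: [0.6304, 0.0245, 0.0982]
tool_rot: [0.377, 0.926, -0.0, -0.0]
force: [-3.2, 1.5, 5.6]
finger_gap: 0.634
```

```bash
python3 - <<'E'
from h import *
s,M=st();print(s['tau'].round(3))
E
```

```text
t 13.72 tcp [0.6304 0.0245 0.0982] yaw 135.71 gap 0.634 F [-3.2  1.5  5.6] T [0.308 0.327 0.308] q6 -0.94
 stand xy 0.0004 -0.0007
[ -0.942 -43.823 -14.646  -0.067  -0.743   0.188]
```

>>> {"op": "move_arm", "data": {
  "deltas": [
    [0,0,0,0.025,20],
    [0,0,0,0.05,20],
    [0,0,0,0.075,20],
    [0,0,0,0.1,20],
    [0,0,0,0.125,20],
    [0,0,0,0.15,20],
    [0,0,0,0.175,20],
    [0,0,0,0.2,20]
  ]
}}

```text
t: 14.38
tcp_pos: [0.6303, 0.0244, 0.0982]
tool_rot: [0.423, 0.906, -0.0, -0.0]
force: [-2.7, 0.7, 5.0]
finger_gap: 0.629
```

```bash
python3 - <<'E'
from h import *
s,M=st();print(s['tau'].round(3))
p,d=manip.snapshot('scene');cv2.imwrite('pics/s10.png',cv2.resize(p[120:260,220:360,::-1],None,fx=4,fy=4,interpolation=cv2.INTER_CUBIC))
E
```

```text
t 14.38 tcp [0.6303 0.0244 0.0982] yaw 130.01 gap 0.629 F [-2.7  0.7  5. ] T [0.27  0.299 0.402] q6 -0.84
 stand xy 0.0003 -0.0008
[-1.0450e+00 -4.3678e+01 -1.4655e+01  8.0000e-03 -7.6500e-01  3.0200e-01]
```

View pics/s10.png

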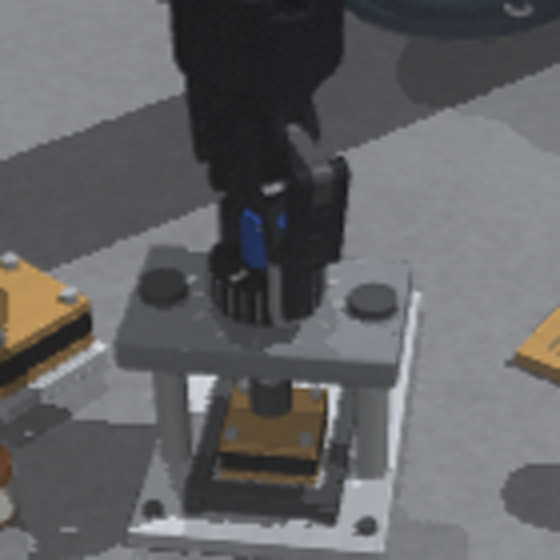

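The joint-6 torque stepped from a steady 0.188 to 0.302 N m (+0.114, about 9.5 N), so the foot has just touched. 15 N needs about 0.15 rad more. I'll take 0.1 rad first.

>>> {"op": "move_arm", "data": {
  "deltas": [
    [0,0,0,0.025,20],
    [0,0,0,0.05,20],
    [0,0,0,0.075,20],
    [0,0,0,0.1,20],
    [0,0,0,0.125,20],
    [0,0,0,0.15,20],
    [0,0,0,0.175,20],
    [0,0,0,0.2,20]
  ]
}}

```text
t: 15.1
tcp_pos: [0.6303, 0.0244, 0.0982]
tool_rot: [0.467, 0.884, -0.0, -0.0]
force: [-3.0, 0.9, 6.5]
finger_gap: 0.634
```

```bash
python3 - <<'E'
from h import *
s,M=st();print(s['tau'].round(3))
E
```

```text
t 15.10 tcp [0.6303 0.0244 0.0982] yaw 124.30 gap 0.634 F [-3.   0.9  6.5] T [0.295 0.369 0.461] q6 -0.74
 stand xy 0.0003 -0.0008
[ -1.05  -43.611 -14.674   0.054  -0.78    0.344]
```

0.344 matches the predicted 13 N. I'll add 0.055 rad for the last 2 N.

>>> {"op": "move_arm", "data": {
  "deltas": [
    [0,0,0,0.015,20],
    [0,0,0,0.03,20],
    [0,0,0,0.045,20],
    [0,0,0,0.06,20],
    [0,0,0,0.075,20],
    [0,0,0,0.09,20],
    [0,0,0,0.1,20],
    [0,0,0,0.11,20]
  ]
}}

```text
t: 15.77
tcp_pos: [0.6303, 0.0244, 0.0983]
tool_rot: [0.491, 0.871, -0.0, -0.0]
force: [-3.6, 0.5, 6.0]
finger_gap: 0.632
```

```bash
python3 - <<'E'
from h import *
s,M=st();print(s['tau'].round(3))
E
```

```text
t 15.77 tcp [0.6303 0.0244 0.0983] yaw 121.17 gap 0.632 F [-3.6  0.5  6. ] T [0.29  0.33  0.478] q6 -0.68
 stand xy 0.0003 -0.0008
[ -1.062 -43.578 -14.685   0.075  -0.786   0.428]
```

The three estimates for the foot force:
- The angle past touch gives about 15 N, with bounds of 13.6 to 17.1.
- The wrist moment rose 0.19 N m, which is about 15.7 N.
- The joint-6 torque jumped more than expected, so I'll hold briefly and re-read before letting go.

>>> {"op": "move_arm", "data": {
  "deltas": [
    [0,0,0,0,20],
    [0,0,0,0,20],
    [0,0,0,0,20],
    [0,0,0,0,20],
    [0,0,0,0,20],
    [0,0,0,0,20],
    [0,0,0,0,20],
    [0,0,0,0,20]
  ]
}}

```text
t: 16.43
tcp_pos: [0.6303, 0.0245, 0.0983]
tool_rot: [0.491, 0.871, -0.0, -0.0]
force: [-3.8, 0.8, 6.1]
finger_gap: 0.629
```

```bash
python3 - <<'E'
from h import *
s,M=st();print(s['tau'].round(3))
c=manip.get_calibration('wrist');p,d=manip.snapshot('wrist');cv2.imwrite('pics/w11.png',p[:,:,::-1])
E
```

```text
t 16.43 tcp [0.6303 0.0245 0.0983] yaw 121.16 gap 0.629 F [-3.8  0.8  6.1] T [0.239 0.329 0.329] q6 -0.68
 stand xy 0.0003 -0.0008
[-9.5500e-01 -4.3581e+01 -1.4687e+01  3.0000e-02 -7.9000e-01  3.6900e-01]
```

View pics/w11.png

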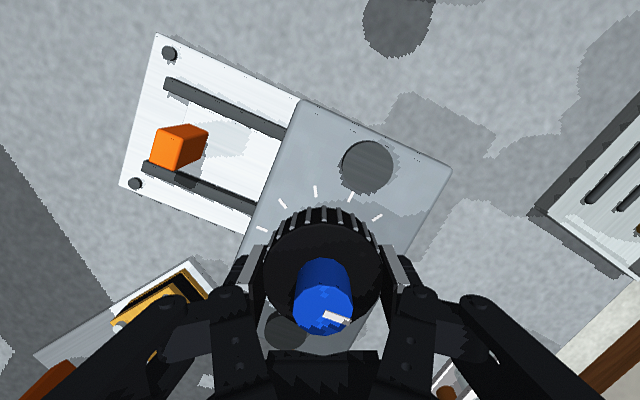

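It settled at 0.369, which is the predicted 15 N. The blue mark has turned in the wrist frame, so it has stayed put in the world. I'll open now and lift straight up.

>>> {"op": "move_arm", "data": {
  "deltas": [
    [0,0,0,0,70],
    [0,0,0,0,85],
    [0,0,0,0,100],
    [0,0,0,0,100],
    [0,0,0,0,100],
    [0,0,0,0,100],
    [0,0,-0.03,0,100],
    [0,0,-0.07,0,100]
  ]
}}

```text
t: 17.15
tcp_pos: [0.6295, 0.0246, 0.1252]
tool_rot: [0.492, 0.871, -0.001, -0.002]
force: [0.8, 0.4, 1.4]
finger_gap: 0.999
```

>>> {"op": "move_arm", "data": {
  "deltas": [
    [0,0,-0.06,0,100],
    [0,0,-0.12,0,100],
    [0,0,-0.2,0,100],
    [0,0,-0.26,0,100],
    [0,0,-0.3,0,100],
    [0,0,-0.3,0,100],
    [0,0,-0.3,0,100],
    [0,0,-0.3,0,100]
  ]
}}

```text
t: 17.82
tcp_pos: [0.6297, 0.0246, 0.245]
tool_rot: [0.492, 0.871, -0.0, -0.001]
force: [0.5, 0.4, -0.4]
finger_gap: 0.996
```

```bash
python3 - <<'E'
from h import *
s,M=st();go(-.2,0,.25,s,M)
c=manip.get_calibration('wrist');p,d=manip.snapshot('wrist');cv2.imwrite('pics/w12.png',p[:,:,::-1])
p,d=manip.snapshot('scene');cv2.imwrite('pics/s12.png',cv2.resize(p[120:260,200:380,::-1],None,fx=4,fy=4,interpolation=cv2.INTER_CUBIC))
E
```

```text
t 17.82 tcp [0.6297 0.0246 0.245 ] yaw 121.05 gap 0.996 F [ 0.5  0.4 -0.4] T [-0.004  0.007  0.037] q6 -0.68
 stand xy -0.0002 -0.0006
 need units [ 0.203 -0.456 -0.012]
```

View pics/w12.png

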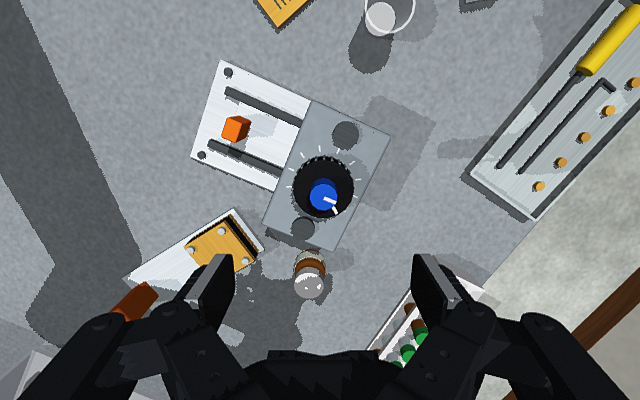

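View pics/s12.png

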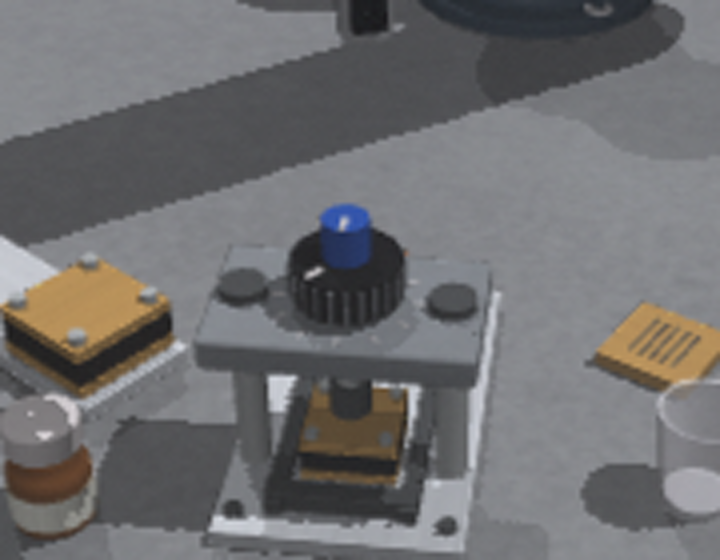

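The ring's white mark has moved clockwise and the blue mark looks unchanged. The foot rests on the cell. I'll measure both mark angles before and after.

```bash
python3 - <<'E'
from h import *
A=np.array([.6304,.0246])
s,M=st()
c=manip.get_calibration('wrist');p,d=manip.snapshot('wrist')
def marks(p,c,d):
    W=cloud(d,c);white=(p.min(2)>130)
    for n,lo,hi,r0,r1 in(('inner',.160,.170,0,.0125),('ring',.139,.149,.013,.029)):
        rr=np.linalg.norm(W[...,:2]-A,axis=-1)
        m=white&(W[...,2]>lo)&(W[...,2]<hi)&(rr<r1)&(rr>r0)
        Q=W[m];w=Q.mean(0)[:2]-A if len(Q) else [0,0];print(n,m.sum(),np.degrees(np.arctan2(w[1],w[0])).round(1),np.hypot(*w).round(4))
marks(p,c,d)
W=cloud(d,c)
# initial marks in top0 image
c0=manip.get_calibration('top');p0=cv2.imread('pics/top0.png');d0=np.load('pics/top0.npy');marks(cv2.cvtColor(p0,cv2.COLOR_BGR2RGB),c0,d0)
hsv=cv2.cvtColor(p,cv2.COLOR_RGB2HSV)
m=(hsv[...,0]<12)&(hsv[...,1]>170)&(hsv[...,2]>60)&(W[...,2]>.063)&(W[...,2]<.073)&(np.linalg.norm(W[...,:2]-[.518,.011],axis=-1)<.03)
Q=W[m];r=cv2.minAreaRect((Q[:,:2]*1000).astype(np.float32));dd=np.array(r[0])/1000-A
print(r,'handle xs',dd@[np.cos(YAW),np.sin(YAW)])
E
python3 - <<'E'
E
```

```text
t 17.92 tcp [0.6295 0.0246 0.2441] yaw 121.05 gap 0.999 F [-0.2 -0.5 -0.2] T [-0.01   0.046 -0.007] q6 -0.68
 stand xy -0.0005 -0.0005
inner 49 2.4 0.0062
ring 40 -31.9 0.0111
inner 4 15.1 0.0061
ring 3 8.6 0.0213
((520.1886596679688, 11.679269790649414), (17.258766174316406, 24.259563446044922), 9.330818176269531) handle xs -0.11096168789213127
```

The handle is at -111 mm, so home. The earlier inner-mark angle rests on only 4 pixels, so I'll compare it properly: the wrist view before (w6) against now, and the fixed scene view.

```bash
python3 - <<'E'
from h import *
s,M=st()
c=manip.get_calibration('wrist')
T=np.eye(4);T[:3,:3]=M;T[:3,3]=s['tcp_pos'];rel=np.linalg.inv(T)@c['pose']
def pose(q,t):
    T=np.eye(4);T[:3,:3]=R.from_quat(np.array(q)/np.linalg.norm(q)).as_matrix();T[:3,3]=t;return T@rel
def ang(img,cc):
    f=200/np.tan(np.radians(cc['vfov'])/2)
    hsv=cv2.cvtColor(img,cv2.COLOR_BGR2HSV)
    blue=((hsv[...,0]>100)&(hsv[...,0]<130)&(hsv[...,1]>150)&(hsv[...,2]>60)).astype(np.uint8)
    n,l,stt,ct=cv2.connectedComponentsWithStats(blue)
    k=[i for i in range(1,n) if abs(ct[i][0]-320)<40 and abs(ct[i][1]-240)<100];k=max(k,key=lambda i:stt[i][4])
    pts=np.argwhere(l==k)[:,::-1].astype(np.int32);hull=cv2.convexHull(pts)
    mk=np.zeros_like(blue);cv2.fillConvexPoly(mk,hull,1);mk=cv2.dilate(mk,np.ones((3,3)))
    w=(mk>0)&(img.min(2)>140)&(hsv[...,1]<70)
    v,u=np.nonzero(w)
    r=np.stack([(u-cc['cx'])/f,(v-cc['cy'])/f,np.ones(len(u))],-1)@cc['pose'][:3,:3].T
    o=cc['pose'][:3,3];P=o+r*((.166-o[2])/r[:,2])[:,None]
    e=np.linalg.svd(P[:,:2]-P[:,:2].mean(0))[2][0]
    e*=np.sign(e@[1,0]);return len(u),P.mean(0).round(4),np.degrees(np.arctan2(e[1],e[0])).round(2)
print('now',ang(cv2.imread('pics/w12.png'),c))
for f,q,t in(('w6',[.185,.983,0,.004],[.635,.0253,.1646]),('w8',[.186,.983,0,0],[.6304,.0247,.0982]),('w11',[.491,.871,0,0],[.6303,.0245,.0983])):
    cc=dict(c);cc['pose']=pose(q,t);print(f,ang(cv2.imread(f'pics/{f}.png'),cc))
a=cv2.imread('pics/scene0.png')[165:195,270:305];p,d=manip.snapshot('scene');b=p[165:195,270:305,::-1]
cv2.imwrite('pics/cmp.png',cv2.resize(np.hstack([a,b]),None,fx=10,fy=10,interpolation=cv2.INTER_NEAREST))
E
```

```text
t 17.97 tcp [0.6296 0.0245 0.2441] yaw 121.05 gap 0.999 F [ 0.4  0.3 -0.7] T [-0.029 -0.005  0.027] q6 -0.68
 stand xy -0.0004 -0.0006
now (47, array([0.6369, 0.0248, 0.166 ]), np.float64(-3.14))
w6 (92, array([0.6372, 0.0256, 0.166 ]), np.float64(10.27))
w8 (56, array([0.6394, 0.0205, 0.166 ]), np.float64(72.13))
w11 (163, array([0.6362, 0.0248, 0.166 ]), np.float64(11.76))
```

View pics/cmp.png

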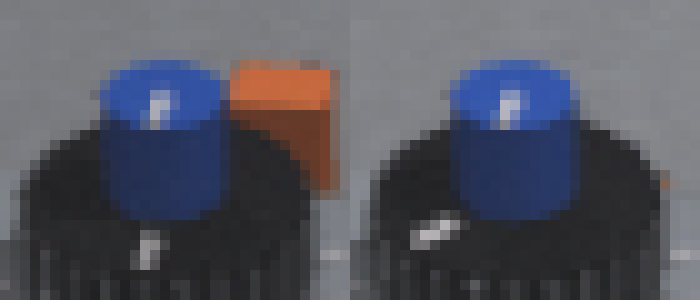

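In the fixed scene view the blue knob's mark is pixel-identical before and after, and the wrist views give 10.3° before and 11.8° after the turn. The "now" angle of -3° has the ring's mark mixed into it. Nothing is being touched, so I'm handing in.

```bash
python3 -c "
from station import manip
print(manip.sign_off())"
```

```text
the job is handed in; nothing more can be done
None
```

The cassette is home against the back stop, the foot clamps the cell with about 15 N, and the job is handed in at about 18 s.

**Push:** The first push missed because the real fingertips sit about 36 mm higher than the reported tool point suggests, so the shut fingers passed just over the handle. I measured the real tip height in two cameras and pushed again. The cassette stopped dead with the force rising to about 13 N. The handle now measures 111–113 mm behind the axis, against 112 mm nominal.

**Clamp:** I gripped the ring from above and turned it clockwise about 0.65 rad, stopping about 0.2 rad past first touch.

| Check | Foot force |
|---|---|
| Turn past first touch | about 15 N (bounds 13.6 to 17.1 N) |
| Joint-6 torque after settling (0.369 N m, 0.368 predicted) | about 15 N |
| Wrist moment while turning | about 15.7 N |

While turning, joint-6 torque briefly read 0.428 N m (about 20 N) before settling.

**Other checks:**
- **Blue trim knob:** its mark is pixel-identical in the fixed scene view before and after. Two other angle readings disagreed: one rested on only 4 pixels, and the other had the ring's mark mixed in. I set both aside.
- **Jar, beaker and spare plate:** they look undisturbed in the last pictures, and the arm was never close to them. I did not measure their positions.
- **At hand-in:** the gripper was open and clear above the knob, with no force on it.

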